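# Unlock the counter cash box and hold its key turned

### The arm

A 7-joint arm with a two-finger parallel gripper is mounted at the origin on a cart in front of the work surface, level with it; the furniture and walls round the work are solid. World frame = base frame: x ahead of the robot, y to its left, z up, the work surface at z = 0. Lengths are in m, angles in rad, forces in N, time in s.
With the tool pointing down it reaches from about 0.35 to 0.9 m from the base axis. Payload 7.2 kg.
Tool frame: the origin (TCP) lies at the very end of the fingers, on their centre line; the grasp point (between the pads) lies 19 mm behind it; z points along the fingers, y is the line along which they close (so a half turn about z gives the same grasp; the last joint's range is limited). The gripper opens to 85 mm and grips with 20 to 120 N. Pads are 22 mm wide; open, the fingers measure 114 mm over their backs; the gripper's body (76 mm by 85 mm) begins 54 mm behind the grasp point. The pads swing forward as they close: fully open they stand 13 mm farther back than shut.
Start: joints at [-1.247, 0.411, -0.013, 1.596, 0.006, 1.134, -0.082], TCP at [0.239, 0.578, 0.231] pointing down, gripper open.
Joint ranges: [-2.95, 2.95], [-0.29, 1.99], [-1.47, 1.44], [0.14, 2.54], [-1.03, 4.17], [0.13, 1.85], [-2.86, 2.86]. Speed limits (rad/s): [2.39, 2.39, 3.01, 3.01, 3.14, 3.14, 3.14].

### API

Orientations are given as a rotation vector (axis times angle).
In Python, from station import arm, optics gives the robot as it stands.
- The arm moves only by the tool drive_tool, never from a script. Its argument "rows" is a list of rows, each a list of 3 entries, a list of its own where there are three numbers: the shift along the tool's x, y, z in cm, then the turn, a rotation vector about the tool's x, y, z in rad, then the gripper command: -1 is fully open, 1 is shut, values between are in proportion. In form: [[[tx, ty, tz], [rx, ry, rz], fingers], ...]. A call has 1 to 8 rows; each row is the pose to reach, as a shift and turn from the pose commanded when the call began, along the tool's axes at that moment; what a row does not reach only later rows make up. A row lasts 1/8 s, in which the tool goes at most 62.5 mm and 10.7 degrees, less where a joint would pass 70% of its speed; a pose out of reach is approached as far as the arm can. A call with a gripper value outside its range is refused whole. The fingers move at their own pace and stop on an object; "newtons" is the grip in N (left out, the last holds). Time passes only in rows, so rows that repeat a pose let the fingers close. It gives the time, the measured TCP pose, the force, the opening and the grip force at its end, in the units of the state.
- arm.read_state(): the state, without advancing time (a new reading comes with each control period).
- optics.capture(name): name is "side" or "top" or "wrist"; returns the picture (480x640x3 uint8, red, green, blue); there is no depth.
- optics.camera_params(name): a dict with "K" (3x3 intrinsics, pixels), "origin" and "rotation" of the camera in the world. Camera axes: x right, y down, z forward; pixel columns grow to the right and rows downward; lengths in m; the calibration is good to about 2 mm. A picture is of the moment at which its call begins: read the wrist's pose just before it. camera_params takes no time and is no camera call; for the wrist camera it gives the pose at the moment of the call.
- arm.close_job(): hands the job in; it is judged then, once.
The state is a dict: "clock": time; "joint_pos": joint angles; "dq": joint speeds; "joint_torque": joint torques, N m; "tcp_pos": TCP position; "eef_rot": TCP orientation; "force": force on the tool from outside, world axes, zero at the start; "torque": the same for the moment, N m; "grip_width": opening from 0.0 (shut) to 1.0 (fully open); "grasp_force": force on a finger pad.
Only numpy, scipy, OpenCV 4.12 (cv2) and the standard library are available. Lean on these libraries where they do the work, as an engineer would, in place of code of your own. Each camera call takes 0.05 s, during which the arm holds its last target. There are 200 camera calls.

### The job

Take the yellow-headed key out of the wooden key block, turn it so that its toothed edge faces the yellow dot beside the lock of the blue cash box, and ease it down into the lock until its shoulder is home, wiggling it a little where the pins stick rather than forcing it. Then turn it a quarter turn clockwise to the stop so that the lid springs up, and finish while still gripping the key and holding it turned against its return spring, with the key fully in. Leave the blue key in its slot and the other things on the counter where they are.

Things in the scene. Friction and masses are not known exactly. Their poses are not given: they have to be found in the camera images.
- key_yellow_head (a point): Centre of the yellow head of the loose cash box key (40 g), upright in either slot of the key block. Head 30 mm wide (x), 9 mm thick (y), 34 mm high (z): pinch across the 9 mm. Below it a shank; its foot, the 20 x 12 mm shoulder, ends 29 mm below this point, the blade's tip 55 mm below. Own z runs up the key, x from its axis to the toothed edge, y across its thickness.
- key_yellow_tip (a point): Tip of the yellow key's blade, on the key's axis, 26 mm below the shoulder; axes as the head's. The blade is T-shaped in section, x -7.5 to +7.5 mm: a back 7 mm thick and 4.5 mm wide at -x, then a 3 mm thick web to the teeth at +x; its last 5 to 7 mm taper.
- key_yellow_teeth (a point): Point on the toothed edge of the yellow key's blade, 7.5 mm from the axis along the key's +x, 10 mm below the shoulder.
- key_blue_head (a point): Centre of the head of the blue key, of the same outer size, in the other slot of the block; its plain flat blade belongs to another lock and does not fit here. Leave it.
- key_block: Wooden key block, fixed to the counter, 48 mm (x) x 112 mm (y) x 36 mm high, origin at the centre of its underside. Two slots open upward at y +27 and -27 mm, 1 mm wider than a blade all round; each key stands with its shoulder on the block's top, toothed edge (key x) towards the block's +y, thickness along the block's x.
- cash_box: Blue steel cash box, fixed to the counter, 180 mm (x) x 210 mm (y) x 80 mm high, origin at the centre of its underside; its front, -x, looks roughly at the robot. The front 76 mm of its top is a fixed deck with the lock; the rest is the lid, with a wire handle 19 mm high.
- lock_face (a point): Centre of the lock's round face on its vertical axis, 80 mm above the counter, in a steel ring 39 mm across and 1.5 mm high; axes as the cash box. T-shaped keyway open upward, 30 mm deep, 0.9 mm wider than the blade on every side. It takes the key only with the toothed edge at the yellow dot (key x along box -x). The key is home when its shoulder lies on this face.
- lock_pins (a point): Point on the lock's axis level with the middle one of its three pins, 13 mm below the face. Pins 9 and 17 mm below the face stick 2.4 mm into the keyway at its toothed end, the one at 13 mm 2.2 mm at its other end: 1.3 to 1.5 mm into the blade's way. Each slides aside stiffly, at about 7 N, and tends to stay. A straight push takes some 8 to 20 N, less if the key is rocked 1 mm along its width.
- lock_mark (a point): Yellow dot on the deck, 6 mm across, 24.5 mm from the lock's axis towards the box's front (-x).
- cash_lock (a joint): Turn of the lock's plug, rad: 0 at rest (toothed end of keyway at the yellow dot), growing clockwise seen from above to the stop at 1.571 (toothed edge towards the box's +y, at the white tick). A spring turns it back, 0.03 N m at rest, 0.11 at the stop. The key has some 0.15 rad of play in it, so it must turn that much more than the plug.
- cash_lid (a joint): Opening of the cash box lid, rad: 0 shut, held down by the lock's bolt; once the plug has turned about 1.2 rad the bolt is clear and the lid springs up to its stop at 0.35 (front edge 35 mm up). Its hinge is at the back.
- lid_edge (a point): Middle of the lid's front edge, 43 mm behind the lock's axis when shut.
- service_bell: Chrome counter bell, 76 mm across, 54 mm high, loose; origin at its underside.
- card_terminal: Black card payment terminal, 165 x 68 x 52 mm, loose; origin at its underside.
- till_roll: White till paper roll, 62 mm across, 57 mm high, loose; origin at its underside.
- lemon: Yellow lemon, 76 x 56 x 55 mm, loose; origin at its underside.
- sauce_cup: Lidded sauce cup, pink sauce, 69 mm across, 36 mm high, loose; origin at its underside.

How it is judged:
By the outcome, as a careful person would: the job done as asked, in the order asked, and still so for the second after the job is handed in, while the arm keeps its last pose, push and grip.
It also fails if it takes over 58 s, if anything falls off the work surface, if the arm or the gripper's body presses on something with over 40 N, if the wrist force passes 120 N, or if a joint passes its speed limit or range.

## Working session

There is one attempt and no reset: what is moved stays moved. The work goes in short steps, Python scripts to look and compute and a tool call to move; the robot and the scene stay as the last step left them, time stands still between calls to the robot, and variables do not carry over. Pictures are saved under pics/ and viewed, at most 10 in all, crops included, and the job is handed in when it is done.

Besides the shell and the picture viewer there is one more tool, called as name(argument=value, ...) on one line, values as JSON. drive_tool: Moves the arm, as the interface text tells. Its arguments: {"type":"object","properties":{"rows":{"type":"array"},"newtons":{"type":"number"}},"required":["rows"]}

```bash
mkdir -p pics
cat > h.py <<'E'
import numpy as np, cv2
from station import arm, optics
from scipy.spatial.transform import Rotation as R
def snap(n,f):
    p=optics.camera_params(n); im=optics.capture(n); cv2.imwrite('pics/'+f,cv2.cvtColor(np.asarray(im),cv2.COLOR_RGB2BGR)); return p,im
def ray(p,u,v):
    d=np.linalg.inv(p['K'])@[u,v,1]; return np.array(p['origin']),np.array(p['rotation'])@d
def atz(p,u,v,z):
    o,d=ray(p,u,v); return o+d*(z-o[2])/d[2]
def proj(p,X):
    c=np.array(p['rotation']).T@(np.array(X)-p['origin']); q=np.array(p['K'])@c; return q[:2]/q[2]
E
python3 - <<'E'
from h import *
for n in ('top','side'):
    p,_=snap(n,n+'1.png'); print(n,p)
s=arm.read_state(); print(s)
E
```

```text
top {'K': array([[575.98192094,   0.        , 316.90966109],
       [  0.        , 575.98192094, 251.44644663],
       [  0.        ,   0.        ,   1.        ]]), 'origin': array([ 0.34371845, -0.02898968,  1.46904903]), 'rotation': array([-2.16688603,  2.12516964, -0.14949983])}
side {'K': array([[530.3290303 ,   0.        , 316.95018449],
       [  0.        , 530.3290303 , 236.00806079],
       [  0.        ,   0.        ,   1.        ]]), 'origin': array([ 1.03577152, -1.14055524,  1.04540611]), 'rotation': array([-2.18280848, -0.49395228,  0.2115663 ])}
{'clock': 0.1, 'joint_pos': array([-1.24719063,  0.41185342, -0.01274042,  1.5969689 ,  0.00560662,
        1.13427876, -0.08223172]), 'dq': array([ 0.00134482, -0.00154913, -0.00121105, -0.00173881,  0.00031359,
        0.00041538,  0.00030645]), 'joint_torque': array([ 2.31434911e-03, -6.01827121e+01,  6.83581475e-01, -3.00087869e+01,
        1.39073865e-02,  6.39990001e-03, -2.30721963e-05]), 'tcp_pos': array([0.23851222, 0.57721702, 0.23051262]), 'eef_rot': array([-6.11447936e-01, -3.08132118e+00,  2.29400411e-03]), 'force': array([-0.02957815, -0.91381046, -0.5592992 ]), 'torque': array([ 0.02911825, -0.0100053 ,  0.01951923]), 'grasp_force': 0.0, 'grip_width': 0.9979342980803074}
```

Run:
```python
s=open('h.py').read().replace("np.array(p['rotation'])","R.from_rotvec(p['rotation']).as_matrix()")
open('h.py','w').write(s)
```

```text
(no output)
```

View pics/top1.png

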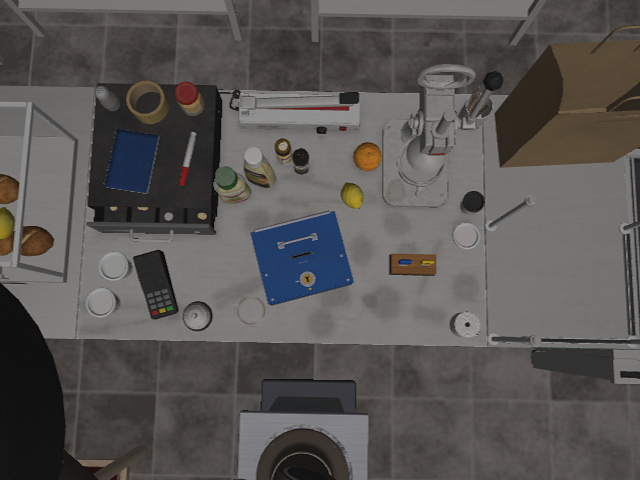

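View pics/side1.png

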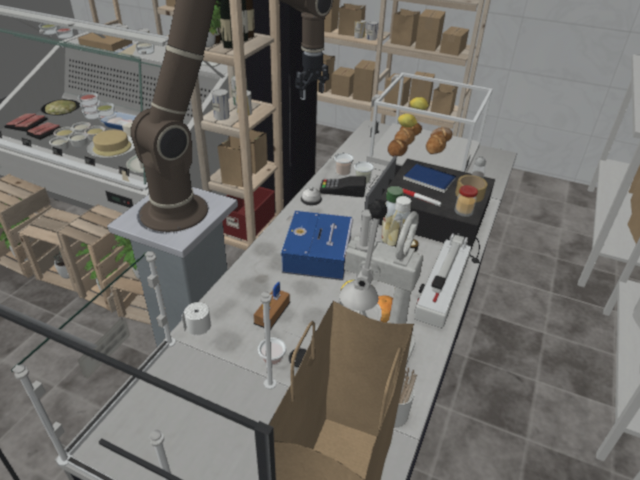

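Top view: the yellow key is at about (428,262), the blue key at (406,262) in the block, the lock face at (307,279) and the dot just below it. I'll compute positions.

Run:
```python
from h import *
p=optics.camera_params('top')
print('yel',atz(p,428,262,.082),'blue',atz(p,405.5,262,.082),'lock',atz(p,307.5,279.5,.08))
print('blockends',atz(p,390,263.5,.036),atz(p,436,265,.036))
print('box fl fr bl br',[atz(p,*c,.08)[:2].round(3) for c in((266,304),(353,284),(251,231),(335,212))])
s=arm.read_state(); print(R.from_rotvec(s['eef_rot']).as_matrix().round(3))
pw=optics.camera_params('wrist');print(pw, R.from_rotvec(s['eef_rot']).inv().apply(pw['origin']-s['tcp_pos']),(R.from_rotvec(s['eef_rot']).inv()*R.from_rotvec(pw['rotation'])).as_matrix().round(3))
im=cv2.imread('pics/top1.png'); cv2.imwrite('pics/c1.png',cv2.resize(np.hstack([im[240:320,380:450],im[240:320,270:340]]),None,fx=5,fy=5,interpolation=cv2.INTER_CUBIC))
```

```text
yel [ 0.52170942 -0.29250218  0.082     ] blue [ 0.52065422 -0.23795338  0.082     ] lock [ 0.47365449 -0.00116458  0.08      ]
blockends [ 0.52198397 -0.20606044  0.036     ] [ 0.52042811 -0.32120398  0.036     ]
box fl fr bl br [array([0.413, 0.097]), array([ 0.465, -0.111]), array([0.59, 0.14]), array([ 0.642, -0.065])]
[[-0.924  0.382 -0.   ]
 [ 0.382  0.924 -0.001]
 [-0.    -0.001 -1.   ]]
{'K': array([[375.03539482,   0.        , 315.11015069],
       [  0.        , 375.03539482, 237.67694039],
       [  0.        ,   0.        ,   1.        ]]), 'origin': array([0.16150306, 0.60957943, 0.37404366]), 'rotation': array([2.37274279, 1.58698757, 0.2652245 ])} [ 0.08351719  0.00029434 -0.14353985] [[ 0.    -0.946 -0.325]
 [ 1.    -0.     0.001]
 [-0.002 -0.325  0.946]]
```

View pics/c1.png

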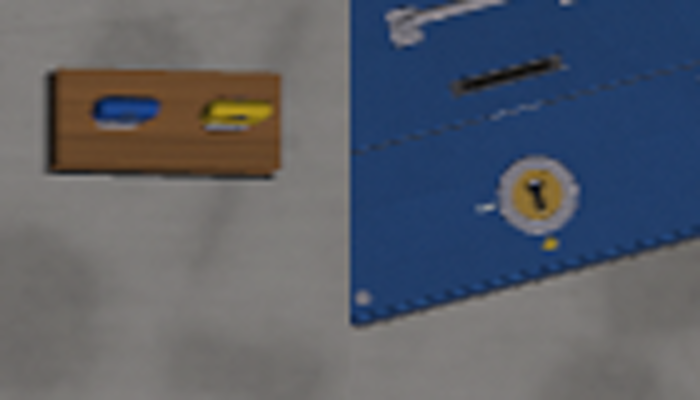

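drive_tool(rows=[[[-59.3, -69.5, 7.0], [0, 0, 1.16], -1], [[-59.3, -69.5, 7.0], [0, 0, 1.16], -1], [[-59.3, -69.5, 7.0], [0, 0, 1.16], -1], [[-59.3, -69.5, 7.0], [0, 0, 1.16], -1], [[-59.3, -69.5, 7.0], [0, 0, 1.16], -1], [[-59.3, -69.5, 7.0], [0, 0, 1.16], -1], [[-59.3, -69.5, 7.0], [0, 0, 1.16], -1], [[-59.3, -69.5, 7.0], [0, 0, 1.16], -1]])

```text
clock: 1.1
tcp_pos: [0.3931, 0.1017, 0.1931]
eef_rot: [-2.2, -2.242, -0.001]
force: [1.8, 0.3, -0.2]
grip_width: 0.997
grasp_force: 0.0
```

```bash
cat >> h.py <<'E'
def rel(pos,yaw):
    "tool shift cm and turn to reach pos with tool down, tool x at yaw deg"
    s=arm.read_state(); r=R.from_rotvec(s['eef_rot']); a=np.radians(yaw)
    t=R.from_matrix(np.array([[np.cos(a),np.sin(a),0],[np.sin(a),-np.cos(a),0],[0,0,-1]]))
    m=r.as_matrix()
    print('t',s['clock'],'tcp',s['tcp_pos'].round(4),'yaw',np.degrees(np.arctan2(m[1,0],m[0,0])).round(2),'tilt',m[2].round(4),'j',s['joint_pos'].round(2),'F',s['force'].round(1),'T',s['torque'].round(2),'g',round(s['grip_width'],3),round(s['grasp_force'],1))
    print('shift',(100*r.inv().apply(np.array(pos)-s['tcp_pos'])).round(2),'turn',(r.inv()*t).as_rotvec().round(4))
E
python3 -c "
from h import *
rel((.521,-.292,.16),91)"
```

```text
t 1.1 tcp [0.3931 0.1017 0.1931] yaw 91.08 tilt [ 6.e-04  5.e-04 -1.e+00] j [-0.8   0.06  0.45  2.16 -0.04  0.92 -0.31] F [ 1.8  0.3 -0.2] T [ 0.01 -0.06  0.05] g 0.997 0.0
shift [-39.61  12.04   3.29] turn [ 0.0005 -0.0006  0.0014]
```

drive_tool(rows=[[[-39.6, 12.0, 3.3], [0, 0, 0], -1], [[-39.6, 12.0, 3.3], [0, 0, 0], -1], [[-39.6, 12.0, 3.3], [0, 0, 0], -1], [[-39.6, 12.0, 3.3], [0, 0, 0], -1], [[-39.6, 12.0, 3.3], [0, 0, 0], -1], [[-39.6, 12.0, 3.3], [0, 0, 0], -1], [[-39.6, 12.0, 3.3], [0, 0, 0], -1], [[-39.6, 12.0, 3.3], [0, 0, 0], -1]])

```text
clock: 2.1
tcp_pos: [0.5196, -0.2936, 0.1593]
eef_rot: [2.205, 2.237, -0.004]
force: [1.1, 0.2, -0.7]
grip_width: 0.995
grasp_force: 0.0
```

```bash
python3 -c "
from h import *
rel((.521,-.292,.16),91)
p,im=snap('wrist','w1.png'); print(p['origin'],p['rotation'])
print(proj(p,(.521,-.292,.065)))"
```

```text
t 2.1 tcp [ 0.5196 -0.2936  0.1593] yaw 90.83 tilt [-0.0019 -0.0015 -1.    ] j [-0.03  0.49  0.64  1.78 -0.34  0.99  0.76] F [ 1.1  0.2 -0.7] T [-0.    0.05 -0.01] g 0.995 0.0
shift [ 0.16  0.14 -0.07] turn [-0.0015  0.0019 -0.003 ]
[ 0.51900735 -0.2093701   0.30264696] [2.81004893e+00 2.05793716e-02 2.07349384e-03]
[316.6313281  238.88903227]
```

View pics/w1.png

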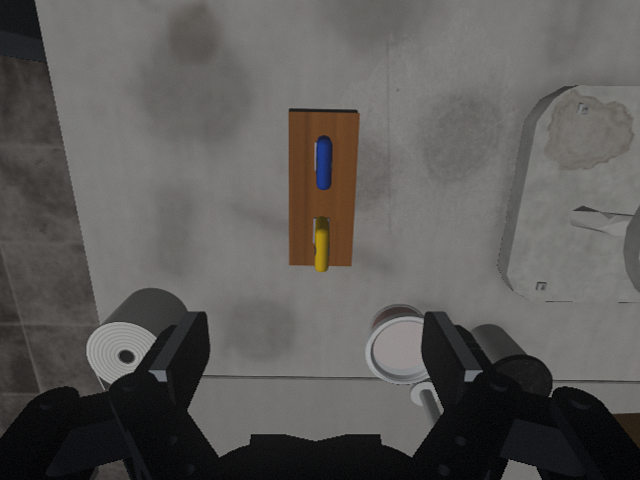

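Wrist view: the yellow head is at about (321,244), the blue head at (324,163), the block's sides almost vertical at columns 289–358. I'll segment for precise values.

Run:
```python
from h import *
p=optics.camera_params('wrist'); im=cv2.imread('pics/w1.png'); h=cv2.cvtColor(im,cv2.COLOR_BGR2HSV)
for n,lo,hi in (('y',(20,150,60),(35,255,255)),('b',(105,150,40),(130,255,255))):
    m=cv2.inRange(h,lo,hi); m[:,:290]=0;m[:,355:]=0;m[:130]=0;m[275:]=0
    for v in np.unique(np.where(m)[0])[::5]:
        u=np.where(m[v])[0]; print(n,v,u.min(),u.max(),round(float(h[v,u,2].mean())))
w=cv2.inRange(h,(5,100,40),(18,255,255))
for v in (115,140,200,255,262):
    u=np.where(w[v,280:370])[0]+280; print(v,u.min(),u.max(),atz(p,u.min(),v,.036)[:2].round(4),atz(p,u.max()+1,v,.036)[:2].round(4))
c=w[:,320:330].any(1); print(np.where(c[100:275])[0][[0,-1]]+100)
for z in (.082,):
  for q in ((321,271),(323,217),(324,190),(324,137)): print(q,atz(p,*q,z)[:2].round(4))
```

```text
y 216 322 322 71
y 221 316 327 68
y 226 316 327 70
y 231 315 328 111
y 236 315 328 139
y 241 315 328 138
y 246 315 327 139
y 251 316 327 138
y 256 315 327 139
y 261 315 327 138
y 266 315 327 138
y 271 319 323 135
b 137 320 320 55
b 142 317 328 92
b 147 317 328 113
b 152 317 329 109
b 157 317 329 107
b 162 318 328 111
b 167 318 327 114
b 172 316 328 108
b 177 317 328 109
b 182 317 327 112
b 187 318 328 98
115 289 358 [ 0.501  -0.2112] [ 0.5483 -0.2104]
140 289 357 [ 0.5009 -0.2276] [ 0.5485 -0.2268]
200 289 354 [ 0.5006 -0.2699] [ 0.5486 -0.2691]
255 289 351 [ 0.5004 -0.3129] [ 0.5485 -0.312 ]
262 289 350 [ 0.5003 -0.3186] [ 0.548  -0.3178]
[112 265]
(321, 271) [ 0.524  -0.3053]
(323, 217) [ 0.5245 -0.2694]
(324, 190) [ 0.5247 -0.2527]
(324, 137) [ 0.5239 -0.2221]
```

drive_tool(rows=[[[0.2, 0.5, 5.0], [0, 0, 0.012], -0.6], [[0.2, 0.5, 7.5], [0, 0, 0.012], -0.6], [[0.2, 0.5, 7.5], [0, 0, 0.012], -0.6], [[0.2, 0.5, 7.5], [0, 0, 0.012], -0.6]])

```text
clock: 2.65
tcp_pos: [0.5259, -0.2875, 0.0862]
eef_rot: [2.212, 2.23, 0.001]
force: [0.2, -0.4, -0.4]
grip_width: 0.8
grasp_force: 0.0
```

```bash
python3 -c "
from h import *
rel((.5245,-.2915,.046),90)"
```

```text
t 2.65 tcp [ 0.5259 -0.2875  0.0862] yaw 90.46 tilt [-1.0e-04  1.1e-03 -1.0e+00] j [ 0.    0.59  0.59  1.83 -0.42  0.85  0.8 ] F [ 0.2 -0.4 -0.4] T [-0.04 -0.02 -0.02] g 0.8 0.0
shift [-0.4  -0.15  4.02] turn [0.0011 0.0001 0.0079]
```

drive_tool(rows=[[[-0.4, -0.15, 2.0], [0, 0, 0.008], -0.6], [[-0.4, -0.15, 4.0], [0, 0, 0.008], -0.6], [[-0.4, -0.15, 4.0], [0, 0, 0.008], -0.6], [[-0.4, -0.15, 4.0], [0, 0, 0.008], -0.6]])

```text
clock: 3.15
tcp_pos: [0.5238, -0.2922, 0.045]
eef_rot: [-2.223, -2.22, 0.0]
force: [0.5, -0.7, 1.0]
grip_width: 0.801
grasp_force: 0.0
```

```bash
python3 -c "
from h import *
rel((.5245,-.2915,.046),90)"
```

```text
t 3.15 tcp [ 0.5238 -0.2922  0.045 ] yaw 89.93 tilt [ 0.e+00 -4.e-04 -1.e+00] j [ 0.04  0.64  0.55  1.85 -0.46  0.78  0.83] F [ 0.5 -0.7  1. ] T [-0.04  0.01  0.03] g 0.801 0.0
shift [ 0.07  0.07 -0.1 ] turn [-0.0004 -0.     -0.0012]
```

drive_tool(rows=[[[0.05, 0.05, -0.1], [0, 0, 0], 1], [[0.05, 0.05, -0.1], [0, 0, 0], 1], [[0.05, 0.05, -0.1], [0, 0, 0], 1], [[0.05, 0.05, -0.1], [0, 0, 0], 1], [[0.05, 0.05, -0.1], [0, 0, 0], 1], [[0.05, 0.05, -0.1], [0, 0, 0], 1]], newtons=80)

```text
clock: 3.9
tcp_pos: [0.5246, -0.2915, 0.0464]
eef_rot: [2.222, 2.22, 0.001]
force: [-0.1, 1.6, 5.7]
grip_width: 0.096
grasp_force: 77.9
```

```bash
python3 -c "
from h import *
rel((.5245,-.2915,.096),90)"
```

```text
t 3.9 tcp [ 0.5246 -0.2915  0.0464] yaw 89.94 tilt [ 1.e-04  4.e-04 -1.e+00] j [ 0.03  0.64  0.55  1.85 -0.46  0.78  0.83] F [-0.1  1.6  5.7] T [ 0.25  0.2  -0.  ] g 0.096 77.9
shift [-0.   -0.01 -4.96] turn [ 0.0004 -0.0001 -0.001 ]
```

drive_tool(rows=[[[0, 0, -2.0], [0, 0, 0], 1], [[0, 0, -4.5], [0, 0, 0], 1], [[0, 0, -8], [0, 0, 0], 1], [[0, 0, -8], [0, 0, 0], 1], [[0, 0, -8], [0, 0, 0], 1]])

```text
clock: 4.53
tcp_pos: [0.5244, -0.2912, 0.1263]
eef_rot: [2.222, 2.221, 0.001]
force: [-0.1, -0.2, -0.9]
grip_width: 0.091
grasp_force: 77.9
```

```bash
python3 -c "
from h import *
rel((.45,-.15,.15),90)
p,im=snap('wrist','w2.png')
s=arm.read_state();c=proj(p,s['tcp_pos']-[0,0,.02]);print(c)
im=cv2.imread('pics/w2.png');u,v=c.astype(int)
cv2.imwrite('pics/c2.png',cv2.resize(im[v-60:v+40,u-65:u+65],None,fx=6,fy=6,interpolation=cv2.INTER_CUBIC))"
```

```text
t 4.525 tcp [ 0.5244 -0.2912  0.1263] yaw 89.95 tilt [ 2.e-04  3.e-04 -1.e+00] j [-0.02  0.54  0.62  1.8  -0.38  0.93  0.77] F [-0.1 -0.2 -0.9] T [0.03 0.02 0.02] g 0.091 77.9
shift [14.12 -7.45 -2.37] turn [ 0.0003 -0.0002 -0.0008]
[313.4809729  291.58636713]
```

View pics/c2.png

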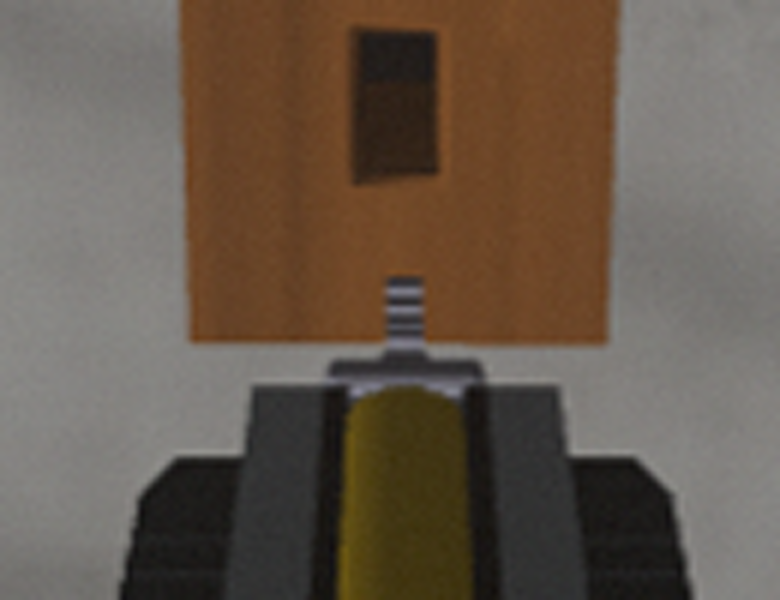

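The crop shows the thin toothed edge facing the camera (world +y), at crop (405,310), and the key hanging straight. Next: carry it over to the lock.

drive_tool(rows=[[[0, 0, -4], [0, 0, -0.18], 1], [[5, -0.5, -5], [0, 0, -0.36], 1], [[10, -1.5, -5], [0, 0, -0.54], 1], [[15, -2.5, -5], [0, 0, -0.72], 1], [[20, -3.5, -5], [0, 0, -0.9], 1], [[25, -4.5, -5], [0, 0, -1.08], 1], [[29, -5.1, -4], [0, 0, -1.26], 1], [[29, -5.1, -2.4], [0, 0, -1.44], 1]])

```text
clock: 5.58
tcp_pos: [0.473, 0.0022, 0.1494]
eef_rot: [-0.189, -3.135, -0.002]
force: [1.0, -0.9, -0.6]
grip_width: 0.093
grasp_force: 77.9
```

```bash
python3 -c "
from h import *
rel((.4737,-.0012,.15),194)"
```

```text
t 5.575 tcp [0.473  0.0022 0.1494] yaw 173.12 tilt [ 9.0e-04  1.2e-03 -1.0e+00] j [-0.34  0.25  0.27  2.06 -0.09  0.84  1.44] F [ 1.  -0.9 -0.6] T [ 0.01 -0.03 -0.04] g 0.093 77.9
shift [-0.11 -0.33 -0.06] turn [ 0.0013 -0.0007 -0.3645]
```

drive_tool(rows=[[[-0.1, -0.3, -0.05], [0, 0, -0.18], 1], [[-0.1, -0.3, -0.05], [0, 0, -0.36], 1], [[-0.1, -0.3, -0.05], [0, 0, -0.365], 1], [[-0.1, -0.3, -0.05], [0, 0, -0.365], 1]])

```text
clock: 6.08
tcp_pos: [0.474, -0.0047, 0.1502]
eef_rot: [0.359, -3.12, -0.0]
force: [-0.2, -0.2, -1.1]
grip_width: 0.094
grasp_force: 77.9
```

```bash
python3 -c "
from h import *
rel((.4737,-.0012,.15),194)
p,im=snap('wrist','w3.png'); print(proj(p,(.4737,-.0012,.08)))
im=cv2.imread('pics/w3.png')
cv2.imwrite('pics/c3.png',cv2.resize(im[170:320,235:400],None,fx=4.8,fy=4,interpolation=cv2.INTER_CUBIC))"
```

```text
t 6.075 tcp [ 0.474  -0.0047  0.1502] yaw -166.87 tilt [ 9.e-04  1.e-04 -1.e+00] j [-0.28  0.25  0.22  2.06 -0.07  0.84  1.78] F [-0.2 -0.2 -1.1] T [-0.04  0.02 -0.03] g 0.094 77.9
shift [-0.05  0.34  0.02] turn [ 0.0001 -0.0009 -0.0152]
[320.20581187 253.63601183]
```

View pics/c3.png

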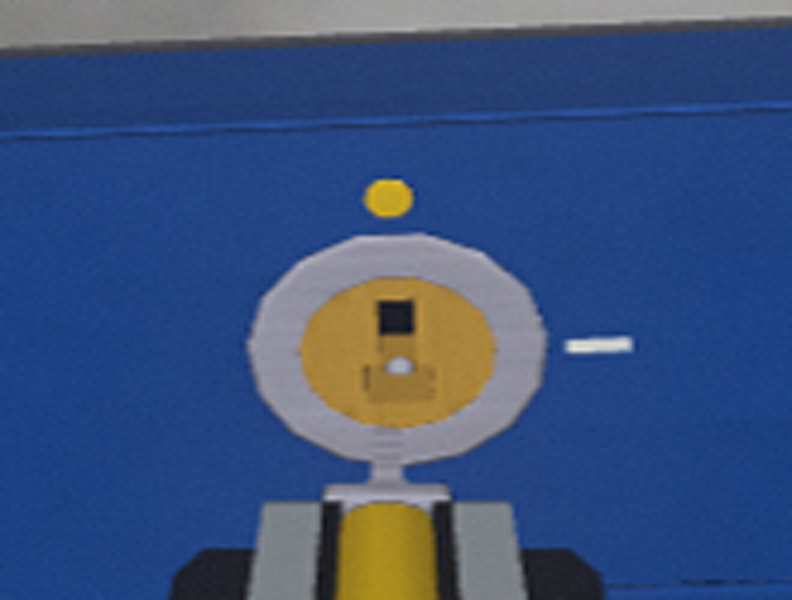

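The crop shows the keyway's dark opening at crop (396,318), the gold plug centred at (398,352), the dot at (389,198), and the shoulder at (387,490). I'll fit those precisely.

```bash
cat > m.py <<'E'
from h import *
def meas(f,box=(170,290,235,400)):
    p=optics.camera_params('wrist'); s=arm.read_state(); r=R.from_rotvec(s['eef_rot'])
    im=cv2.imread(f); h=cv2.cvtColor(im,cv2.COLOR_BGR2HSV)
    a,b,c,d=box
    m=cv2.inRange(h,(12,90,60),(35,255,255)); m2=np.zeros_like(m); m2[a:b,c:d]=m[a:b,c:d]
    cs=sorted(cv2.findContours(m2,cv2.RETR_EXTERNAL,cv2.CHAIN_APPROX_NONE)[0],key=cv2.contourArea)[::-1][:3]
    P=[]
    for k in cs:
        if len(k)<8: continue
        e=cv2.fitEllipse(cv2.convexHull(k)); X=atz(p,*e[0],.08); P.append(X)
        print(np.round(e[0],2),np.round(e[1],1),'world',X.round(4),'tool mm',(1000*r.inv().apply(X-s['tcp_pos'])).round(2))
    return p,s,r,im,P
E
python3 - <<'E'
from m import *
p,s,r,im,P=meas('pics/w3.png')
v=P[0]-P[1]; print('yaw dot->',np.degrees(np.arctan2(v[1],v[0])),np.linalg.norm(v))
# key lateral: head centre columns at rows
g=cv2.cvtColor(im,cv2.COLOR_BGR2HSV)
for row in (305,310,315):
    u=np.where(cv2.inRange(g,(20,150,60),(35,255,255))[row,300:335])[0]+300; print(row,u.min(),u.max())
for X in ((10,0,10),(10,-6,10),(10,6,10),(7.5,0,20),(15,0,-25)):
    print(X,proj(p,s['tcp_pos']+r.apply(np.array(X)/1000)).round(1))
t=cv2.cvtColor(im,cv2.COLOR_BGR2GRAY)
for row in (284,288,292,294): print(row,t[row,298:334])
E
```

```text
[317.45 257.69] [37.2 40. ] world [ 0.4768 -0.0022  0.08  ] tool mm [-3.28  1.77 70.29]
[315.56 219.05] [9.3 9.5] world [ 0.4531 -0.0089  0.08  ] tool mm [21.4   0.61 70.31]
yaw dot-> 15.88049870030871 0.024710534409142854
305 305 325
310 305 325
315 305 325
(10, 0, 10) [314.5 280.7]
(10, -6, 10) [301.2 280.7]
(10, 6, 10) [327.8 280.7]
(7.5, 0, 20) [314.5 276.3]
(15, 0, -25) [314.5 310.4]
284 [ 66  66  60  64  67  63  62  66  81 104 116 127 137 144 143 131 130 127
 131 127 135 146 146 147 153 154 142 123 100  88  75  69  71  67  65  64]
288 [ 64  67  65  67  65  64  65  68  67  66  65  66  67  69 117 152 152 150
 150 150 126  73  66  65  66  68  65  67  66  67  65  65  63  64  65  69]
292 [ 64  68  67  61  80 124 136 141 139 139 141 139 136 137 135 133 132 132
 132 129 131 134 134 134 132 131 126 130 130 118  90  66  66  68  64  68]
294 [ 63  65  64  58 113 175 175 169 166 169 171 170 169 172 172 173 169 171
 170 167 166 166 166 170 171 169 170 171 168 166 128  52  62  64  63  65]
```

Run:
```python
from m import *
p=optics.camera_params('wrist'); s=arm.read_state(); r=R.from_rotvec(s['eef_rot'])
for X in ((10,0,10),(10,0,5),(5,0,10),(7.5,0,12),(7.5,0,34),(7.5,0,36),(15,0,-5),(15,0,-30),(11,12,0),(11,-12,0)):
    print(X,proj(p,s['tcp_pos']+r.apply(np.array(X)/1000)).round(1))
im=cv2.imread('pics/w3.png'); print('\n'.join(str((v,im[v,315].tolist(),im[v,290+2].tolist())) for v in range(270,302,1)))
w=cv2.imread('pics/w1.png')
```

```text
(10, 0, 10) [314.5 280.7]
(10, 0, 5) [314.5 285.6]
(5, 0, 10) [314.5 290.6]
(7.5, 0, 12) [314.5 283.7]
(7.5, 0, 34) [314.5 264.8]
(7.5, 0, 36) [314.5 263.3]
(15, 0, -5) [314.5 285.5]
(15, 0, -30) [314.5 317.8]
(11, 12, 0) [342.8 288.7]
(11, -12, 0) [286.3 288.8]
(270, [58, 122, 156], [160, 147, 147])
(271, [63, 134, 169], [157, 143, 145])
(272, [62, 132, 170], [142, 129, 132])
(273, [61, 132, 169], [123, 98, 93])
(274, [57, 130, 167], [117, 67, 46])
(275, [58, 133, 170], [124, 64, 30])
(276, [81, 126, 152], [129, 67, 35])
(277, [137, 127, 132], [128, 66, 34])
(278, [149, 132, 134], [127, 65, 34])
(279, [160, 145, 148], [133, 71, 39])
(280, [149, 136, 135], [130, 66, 35])
(281, [142, 128, 129], [134, 71, 40])
(282, [160, 143, 147], [131, 68, 35])
(283, [148, 136, 135], [134, 71, 39])
(284, [139, 126, 126], [133, 72, 40])
(285, [150, 137, 139], [133, 69, 37])
(286, [142, 129, 129], [132, 71, 38])
(287, [154, 141, 142], [129, 64, 33])
(288, [162, 149, 149], [131, 69, 37])
(289, [155, 142, 140], [130, 66, 34])
(290, [140, 126, 128], [129, 66, 33])
(291, [133, 118, 120], [132, 69, 36])
(292, [144, 130, 132], [130, 67, 34])
(293, [167, 154, 154], [132, 69, 35])
(294, [187, 169, 169], [133, 66, 31])
(295, [110, 118, 122], [115, 88, 73])
(296, [41, 133, 161], [131, 124, 118])
(297, [35, 140, 169], [135, 130, 124])
(298, [28, 135, 164], [137, 130, 125])
(299, [35, 137, 169], [136, 129, 122])
(300, [31, 138, 167], [134, 130, 123])
(301, [31, 138, 167], [133, 125, 120])
```

```bash
python3 -c "
from h import *
rel((.4727,-.0037,.122),195.7)"
```

```text
t 6.125 tcp [ 0.4741 -0.0046  0.1503] yaw -166.83 tilt [ 6.e-04  1.e-04 -1.e+00] j [-0.28  0.25  0.22  2.06 -0.07  0.84  1.78] F [ 0.2  0.5 -0.3] T [-0.01 -0.03  0.02] g 0.095 77.9
shift [0.11 0.12 2.83] turn [ 0.0001 -0.0006 -0.0441]
```

drive_tool(rows=[[[0.11, 0.12, 1.0], [0, 0, -0.044], 1], [[0.11, 0.12, 2.0], [0, 0, -0.044], 1], [[0.11, 0.12, 2.8], [0, 0, -0.044], 1], [[0.11, 0.12, 2.8], [0, 0, -0.044], 1], [[0.11, 0.12, 2.8], [0, 0, -0.044], 1], [[0.11, 0.12, 2.8], [0, 0, -0.044], 1]])

```text
clock: 6.88
tcp_pos: [0.4732, -0.0037, 0.1229]
eef_rot: [-0.433, 3.111, 0.0]
force: [0.4, -0.1, -1.8]
grip_width: 0.096
grasp_force: 77.9
```

```bash
python3 -c "
from m import *
rel((.4727,-.0037,.122),195.7)
p,im=snap('wrist','w4.png')
im=cv2.imread('pics/w4.png')
meas('pics/w4.png',(170,300,235,400))
rel((.4727,-.0037,.122),195.7)
for X in ((10,0,10),(7.5,0,30),(0,0,36)):
  s=arm.read_state();print(X,proj(p,s['tcp_pos']+R.from_rotvec(s['eef_rot']).apply(np.array(X)/1000)).round(1))
cv2.imwrite('pics/c4.png',cv2.resize(im[205:305,250:380],None,fx=6,fy=6,interpolation=cv2.INTER_CUBIC))"
```

```text
t 6.875 tcp [ 0.4732 -0.0037  0.1229] yaw -164.14 tilt [-6.e-04 -1.e-04 -1.e+00] j [-0.26  0.29  0.2   2.08 -0.08  0.78  1.84] F [ 0.4 -0.1 -1.8] T [-0.03  0.02  0.02] g 0.096 77.9
shift [0.05 0.01 0.09] turn [-0.0001  0.0006  0.0028]
[315.22 277.25] [40.9 45.4] world [ 0.4767 -0.0023  0.08  ] tool mm [-3.68  0.36 42.88]
[315.4  234.43] [10.4 10.5] world [ 0.4529 -0.0089  0.08  ] tool mm [20.96  0.44 42.87]
[315.   299.41] [ 7.6 18.1] world [0.4897 0.0013 0.08  ] tool mm [-17.24   0.23  42.89]
t 6.925 tcp [ 0.4732 -0.0036  0.1229] yaw -164.13 tilt [-6.e-04 -0.e+00 -1.e+00] j [-0.26  0.29  0.2   2.08 -0.08  0.78  1.84] F [-0.5  0.1 -0.7] T [ 0.03  0.01 -0.  ] g 0.096 77.9
shift [0.05 0.01 0.09] turn [-0.      0.0006  0.0029]
(10, 0, 10) [314.6 280.6]
(7.5, 0, 30) [314.6 267.9]
(0, 0, 36) [314.6 276.4]
```

View pics/c4.png

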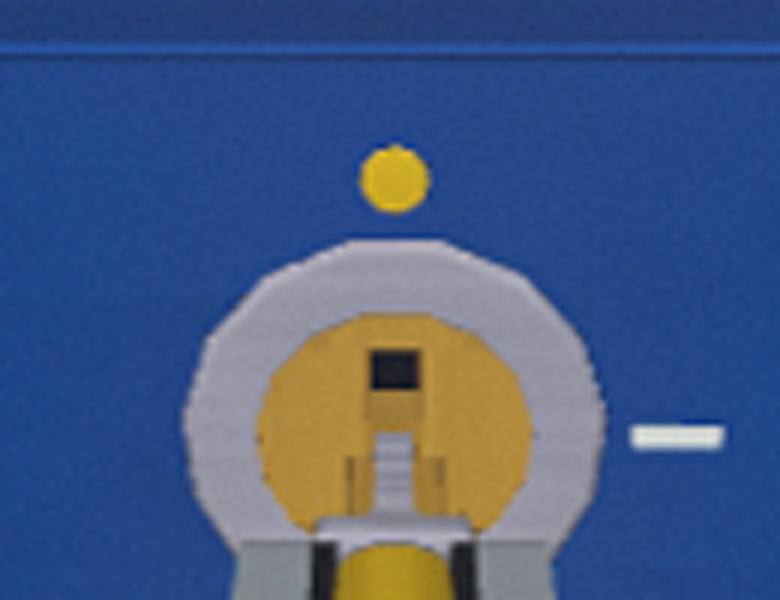

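The crop shows the blade (393,470) centred laterally on the keyway (395,370), and the yaw aligned with the dot (395,180). From the projections the key needs about 1.1 mm more along tool +x.

drive_tool(rows=[[[0.11, 0.02, 0], [0, 0, 0.0], 1], [[0.11, 0.02, 0.4], [0, 0, 0.0], 1], [[0.11, 0.02, 0.7], [0, 0, 0.0], 1], [[0.11, 0.02, 0.9], [0, 0, 0.0], 1], [[0.11, 0.02, 1.1], [0, 0, 0.0], 1], [[0.11, 0.02, 1.1], [0, 0, 0.0], 1]], newtons=100)

```text
clock: 7.68
tcp_pos: [0.4718, -0.0038, 0.1114]
eef_rot: [0.434, -3.111, -0.0]
force: [-0.4, -0.3, -0.3]
grip_width: 0.095
grasp_force: 99.1
```

```bash
python3 -c "
from h import *
rel((.4727,-.0037,.0904),195.8)"
```

```text
t 7.675 tcp [ 0.4718 -0.0038  0.1114] yaw -164.12 tilt [ 3.e-04  0.e+00 -1.e+00] j [-0.26  0.31  0.2   2.1  -0.09  0.75  1.84] F [-0.4 -0.3 -0.3] T [-0.05  0.02  0.02] g 0.095 99.1
shift [-0.09 -0.02  2.1 ] turn [ 0.     -0.0003  0.0014]
```

drive_tool(rows=[[[0, 0, 0.2], [0, 0, 0], 1], [[0, 0, 0.35], [0, 0, 0], 1], [[0.06, 0, 0.5], [0, 0, 0], 1], [[-0.06, 0, 0.6], [0, 0, 0], 1], [[0.06, 0, 0.7], [0, 0, 0], 1], [[-0.06, 0, 0.8], [0, 0, 0], 1], [[0, 0, 0.8], [0, 0, 0], 1]])

```text
clock: 8.55
tcp_pos: [0.4719, -0.0037, 0.1035]
eef_rot: [0.434, -3.111, -0.0]
force: [0.5, -0.2, -0.9]
grip_width: 0.093
grasp_force: 99.3
```

```bash
python3 -c "
from h import *
rel((.4727,-.0037,.0904),195.8)"
```

```text
t 8.55 tcp [ 0.4719 -0.0037  0.1035] yaw -164.11 tilt [ 1.e-04  0.e+00 -1.e+00] j [-0.26  0.32  0.2   2.1  -0.09  0.73  1.84] F [ 0.5 -0.2 -0.9] T [ 0.03 -0.05  0.01] g 0.093 99.3
shift [-0.08 -0.02  1.31] turn [ 0.     -0.0001  0.0015]
```

drive_tool(rows=[[[0.06, 0, 0.1], [0, 0, 0], 1], [[-0.06, 0, 0.2], [0, 0, 0], 1], [[0.06, 0, 0.3], [0, 0, 0], 1], [[-0.06, 0, 0.4], [0, 0, 0], 1], [[0.06, 0, 0.5], [0, 0, 0], 1], [[-0.06, 0, 0.6], [0, 0, 0], 1], [[0.06, 0, 0.7], [0, 0, 0], 1], [[0, 0, 0.7], [0, 0, 0], 1]])

```text
clock: 9.55
tcp_pos: [0.4725, -0.0038, 0.0972]
eef_rot: [-0.434, 3.11, -0.0]
force: [0.5, -1.0, 7.2]
grip_width: 0.09
grasp_force: 100.8
```

```bash
python3 -c "
from h import *
rel((.4727,-.0037,.0904),195.8)"
```

```text
t 9.55 tcp [ 0.4725 -0.0038  0.0972] yaw -164.12 tilt [-1.4e-03 -3.0e-04 -1.0e+00] j [-0.25  0.33  0.19  2.11 -0.1   0.71  1.85] F [ 0.5 -1.   7.2] T [-0.06 -0.14  0.  ] g 0.09 100.8
shift [-0.02  0.01  0.68] turn [-0.0003  0.0014  0.0013]
```

drive_tool(rows=[[[-0.07, 0, 0.15], [0, 0, 0], 1], [[0.07, 0, 0.25], [0, 0, 0], 1], [[-0.07, 0, 0.35], [0, 0, 0], 1], [[0.07, 0, 0.45], [0, 0, 0], 1], [[-0.07, 0, 0.55], [0, 0, 0], 1], [[0.07, 0, 0.65], [0, 0, 0], 1], [[-0.07, 0, 0.7], [0, 0, 0], 1], [[0, 0, 0.72], [0, 0, 0], 1]])

```text
clock: 10.55
tcp_pos: [0.4727, -0.0037, 0.09]
eef_rot: [-0.434, 3.11, 0.0]
force: [2.4, 1.5, 8.0]
grip_width: 0.091
grasp_force: 101.1
```

```bash
python3 -c "
from h import *
rel((.4727,-.0037,.0904),195.8)"
```

```text
t 10.55 tcp [ 0.4727 -0.0037  0.09  ] yaw -164.12 tilt [-1.6e-03 -2.0e-04 -1.0e+00] j [-0.25  0.34  0.19  2.11 -0.1   0.69  1.85] F [2.4 1.5 8. ] T [ 0.15 -0.52  0.03] g 0.091 101.1
shift [-0.    0.   -0.04] turn [-0.0002  0.0016  0.0014]
```

drive_tool(rows=[[[-0.04, 0, 0.05], [0, 0, 0], 1], [[0.04, 0, 0.08], [0, 0, 0], 1], [[0, 0, 0.1], [0, 0, 0], 1], [[0, 0, 0.1], [0, 0, 0], 1]])

```text
clock: 11.05
tcp_pos: [0.4728, -0.0037, 0.0898]
eef_rot: [-0.433, 3.109, 0.0]
force: [-1.8, 0.5, 18.9]
grip_width: 0.09
grasp_force: 102.7
```

```bash
python3 -c "
from h import *
rel((.4727,-.0037,.0904),195.8)
p,im=snap('wrist','w5.png')
im=cv2.imread('pics/w5.png')
cv2.imwrite('pics/c5.png',cv2.resize(im[215:335,245:390],None,fx=5,fy=5,interpolation=cv2.INTER_CUBIC))"
```

```text
t 11.05 tcp [ 0.4728 -0.0037  0.0898] yaw -164.13 tilt [-0.0021 -0.     -1.    ] j [-0.25  0.34  0.19  2.11 -0.1   0.69  1.85] F [-1.8  0.5 18.9] T [0.05 0.44 0.02] g 0.09 102.7
shift [ 0.01  0.   -0.06] turn [-0.      0.0021  0.0013]
```

View pics/c5.png

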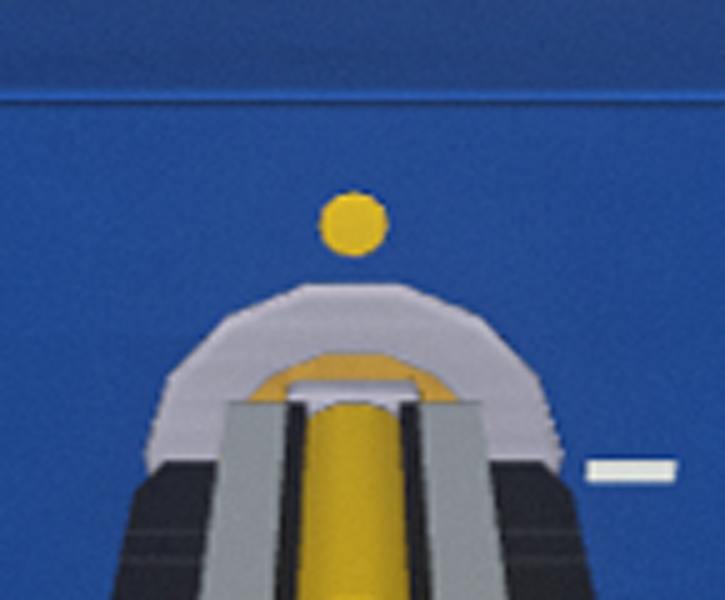

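The crop shows the shoulder seated on the gold face at (353,385), with force rising against the stop. Next I turn it clockwise about the key axis, about 2 mm behind the tool's centre line.

drive_tool(rows=[[[0, 0, -0.03], [0, 0, 0.0], 1], [[0, 0.03, -0.03], [0, 0, 0.15], 1], [[-0.01, 0.06, -0.03], [0, 0, 0.3], 1], [[-0.02, 0.09, -0.03], [0, 0, 0.45], 1], [[-0.035, 0.11, -0.03], [0, 0, 0.6], 1], [[-0.05, 0.135, -0.03], [0, 0, 0.75], 1], [[-0.05, 0.135, -0.03], [0, 0, 0.75], 1]])

```text
clock: 11.98
tcp_pos: [0.473, -0.0015, 0.0899]
eef_rot: [0.738, 3.052, 0.002]
force: [-0.4, 2.2, 15.5]
grip_width: 0.089
grasp_force: 102.3
```

```bash
python3 -c "
from h import *
rel((.4727,-.0037,.0904),105.8-8.6)"
```

```text
t 11.975 tcp [ 0.473  -0.0015  0.0899] yaw 152.83 tilt [-0.0013  0.0019 -1.    ] j [-0.4   0.35  0.37  2.12 -0.2   0.7   1.2 ] F [-0.4  2.2 15.5] T [0.52 0.11 0.04] g 0.089 102.3
shift [-0.07 -0.21 -0.05] turn [2.400e-03 2.000e-04 9.709e-01]
```

drive_tool(rows=[[[0, 0.03, -0.02], [0, 0, 0.15], 1], [[-0.01, 0.06, -0.02], [0, 0, 0.3], 1], [[-0.02, 0.09, -0.02], [0, 0, 0.45], 1], [[-0.035, 0.11, -0.02], [0, 0, 0.6], 1], [[-0.05, 0.135, -0.02], [0, 0, 0.75], 1], [[-0.075, 0.155, -0.02], [0, 0, 0.9], 1], [[-0.085, 0.165, -0.02], [0, 0, 0.98], 1], [[-0.085, 0.165, -0.02], [0, 0, 0.98], 1]])

```text
clock: 12.98
tcp_pos: [0.4752, -0.0, 0.09]
eef_rot: [2.085, 2.348, 0.005]
force: [0.9, 3.3, 13.0]
grip_width: 0.094
grasp_force: 101.9
```

```bash
python3 -c "
from h import *
rel((.4727,-.0037,.0904),105.8-8.6)
snap('top','top2.png');a=cv2.imread('pics/top2.png')[180:330,220:370]
b=cv2.imread('pics/top1.png')[180:330,220:370]
snap('side','side2.png');c=cv2.imread('pics/side2.png')[180:330,230:380]
cv2.imwrite('pics/c6.png',cv2.resize(np.hstack([a,c]),None,fx=2.6,fy=2.6,interpolation=cv2.INTER_CUBIC))"
```

```text
t 12.975 tcp [ 0.4752 -0.      0.09  ] yaw 96.78 tilt [ 0.0011  0.0032 -1.    ] j [-0.6   0.39  0.62  2.13 -0.35  0.72  0.37] F [ 0.9  3.3 13. ] T [ 0.89 -0.36  0.21] g 0.094 101.9
shift [-0.34 -0.29 -0.04] turn [ 0.0032 -0.0011 -0.0074]
```

View pics/c6.png

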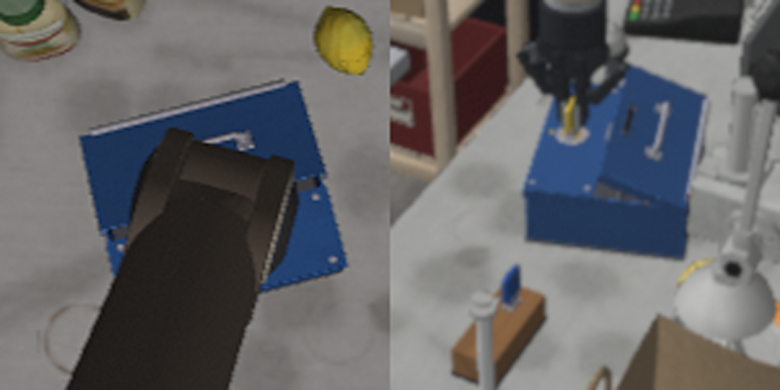

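The lid is up (side view, right), the blue key is in its slot, and the torque indicates the stop. One small extra turn will confirm it.

drive_tool(rows=[[[0, 0.005, 0], [0, 0, 0.03], 1], [[0, 0.005, 0], [0, 0, 0.03], 1], [[0, 0.005, 0], [0, 0, 0.03], 1]])

```text
clock: 13.45
tcp_pos: [0.4753, 0.0, 0.09]
eef_rot: [2.119, 2.318, 0.005]
force: [2.9, 3.7, 12.0]
grip_width: 0.088
grasp_force: 101.7
```

```bash
python3 -c "
from h import *
rel((.4752,-.0,.09),97)"
```

```text
t 13.45 tcp [0.4753 0.     0.09  ] yaw 95.14 tilt [ 0.0013  0.0033 -1.    ] j [-0.61  0.39  0.63  2.13 -0.35  0.72  0.35] F [ 2.9  3.7 12. ] T [ 0.93 -0.41  0.25] g 0.088 101.7
shift [ 0.   -0.01 -0.  ] turn [ 0.0033 -0.0013 -0.0325]
```

```bash
python3 -c "
from h import *
print(arm.close_job())"
```

```text
the job is handed in; nothing more can be done
None
```

I handed the job in at 13.5 s: the yellow key is fully in and held, still gripped, against the clockwise stop. The lid has sprung up, and the blue key is still in its slot. No verdict came back on hand-in.

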